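Load a USB meter into the check dial and index it under the camera

TASK

Lay the loose USB meter, display up, fully down into the empty nest of the six-station check dial that stands at the white load arrow; the nest takes it only with its metal plug pointing outward. Then index the dial one station clockwise (seen from above; the red T-handle on its hub turns it) until it clicks home, so that this meter stands under the camera head, and let go. The meter checked before must stay in its nest and ride along; do not turn the dial backward or past that station, do not knock the camera head, and leave the loupe and the jar beside the dial alone.

Things in the scene. Friction and masses are not known exactly. Their poses are not given: they have to be found in the camera images.
- meter: Loose USB meter to load, display up on the bench: black body 21 x 40 x 11 mm, flat metal plug 12 x 17 x 4.6 mm at one end, 57 mm overall. Origin: middle of the 57 mm length, on the underside. z up; the plug points along its own -y (plug y = -28.5 to -11.5 mm, body -11.5 to +28.5 mm; grip the body at y = +8.5 mm).
- meter_checked: A second meter of the same kind, lying loose in the nest under the camera head at the start; same origin and axes as the first.
- nest_load (a point): Empty black nest, at the load arrow at the start; turns with the dial. Origin on the dial's top face, 72 mm from its axis; z up, -y points outward. A seated meter has the nest's axes, its origin at (0, 0, 3 mm). Bevelled walls up to z = 10 mm, 2 mm play all round; both long sides open for fingers from y = -5.5 to +23 mm; shoulders at y = -20 to -13.5 mm leave a 16 mm slot for the plug only.
- nest_check (a point): The like nest that stands under the camera head at the start and holds the checked meter; same origin and axes.
- fixture: Fixed fixture. Origin on the bench, on the dial's upright axis; z up. Grey base plate x = -135 to 150, y = -85 to 130 mm, 10 mm high; aluminium dial, 216 mm diameter, top at z = 36 mm, six nests 60 degrees apart, six V notches in the rim; a sprung roller at the +x side (housing up to z = 44 mm) drops into a notch at each station. The white load arrow is at the -x side.
- check_head: Camera head fixed to the fixture: post 128 mm from the dial's axis and a low arm with a black barrel (26 mm diameter, z = 56 to 98 mm) 66 mm from the axis, over the check station. Origin as the fixture's; its x axis points from the dial's axis to the check station. A seated meter passes beneath with 6 mm to spare.
- handle (a point): Red T-handle on the dial's hub, turns with it: bar 56 mm long (its x), 13 mm wide (y), 22 mm high. Origin: its centre, on the dial's axis, 71 mm above the bench. At the start it lies midway between the directions of the load and the check station, so fingers closing across it stay clear of the camera head through the step.
- dial (a joint): Dial angle in rad, 0 at the start, growing clockwise seen from above; a station is 1.047 rad. The sprung roller holds it at each station (about 0.2 N m to leave) and draws it home from within about 0.05 rad; between stations it stays where it is left.
- load_station (a point): Fixed point: where a nest's origin is at the load station.
- check_station (a point): Fixed point: where a nest's origin is at the check station under the camera head.
- loupe: Black eye loupe, 42 mm diameter, 31 mm high, standing on its wide rim to the right behind the dial; leave it alone.
- jar: Small white solder-paste jar, 39 mm diameter, 29 mm high, to the right behind the dial; leave it alone.
Mind the look-alikes: they are no part of the job. What is shaped like the meter but orange or purple is not meant.

How it is judged:
By the outcome, as a careful person would: the job done as asked, in the order asked, and still so for the second after the job is handed in, with the robot touching nothing.
It also fails if it takes over 56 s, if anything falls off the work surface, if the arm or the gripper's body presses on something with over 40 N, if the wrist force passes 120 N, or if a joint passes its speed limit or range.

ROBOT

A 6-joint arm with a two-finger parallel gripper is mounted at the origin on a cart in front of the work surface, level with it; the furniture and walls round the work are solid. World frame = base frame: x ahead of the robot, y to its left, z up, the work surface at z = 0. Lengths are in m, angles in rad, forces in N, time in s.
With the tool pointing down it reaches from about 0.375 to 0.9 m from the base axis. Payload 3.1 kg.
Tool frame: the origin (TCP) lies midway between the tips of the shut fingers; the grasp point (between the pads) lies 19 mm behind it; z points along the fingers, y is the line along which they close (so a half turn about z gives the same grasp; the last joint's range is limited). The gripper opens to 87 mm and grips with 3 to 60 N. Pads are 19 mm wide; open, the fingers measure 117 mm over their backs; the gripper's body (75 mm by 190 mm) begins 51 mm behind the grasp point.
Start: joints at [-1.298, 0.527, 1.433, -0, 1.181, -0.178], TCP at [0.272, -0.563, 0.223] pointing down, gripper open.
Joint ranges: [-3.08, 3.08], [-0.75, 2.2], [0.22, 2.44], [-1.43, 4.57], [0, 2.65], [-2.85, 2.85]. Speed limits (rad/s): [2.79, 2.79, 3.14, 3.14, 3.14, 3.14].

INTERFACE

Orientations are given as a unit quaternion [x, y, z, w].
In Python, from rig import robot gives the robot as it stands. The module is installed in compiled form; this text tells all that it offers.
- The arm moves only by the tool play_rows, never from a script. Its arguments are lists of equal length, an entry for each row: "gripper": the closure, from -1 (fully open) to 1 (shut); "delta_pos": the shift along the tool's x, y, z in cm, a list of three; "turn": the turn, a rotation vector about the tool's x, y, z in rad, a list of three. A call has 1 to 12 rows; each row is the pose to reach, as a shift and turn from the pose commanded when the call began, along the tool's axes at that moment; what a row does not reach only later rows make up. A row lasts 1/8 s, in which the tool goes at most 62.5 mm and 10.7 degrees, less where a joint would pass 70% of its speed; a pose out of reach is approached as far as the arm can. A call with a gripper value outside its range is refused whole. The fingers move at their own pace and stop on an object; "squeeze" is the grip in N (left out, the last holds). Time passes only in rows, so rows that repeat a pose let the fingers close. It gives the time, the measured TCP pose, the force, the opening and the grip force at its end, in the units of the state.
- robot.get_obs(): the state, without advancing time (a new reading comes with each control period).
- robot.camera(name): name is "side" or "top" or "wrist"; returns a dict with "color" (480x640x3 uint8, red, green, blue), "vfov" (degrees; the focal length in pixels is half the picture's height over the tangent of half this angle, whatever the lens; pixels are square), "cx", "cy" (the principal point, pixels), "R" (3x3) and "t" (3): a world point X has camera coordinates R X + t. Camera axes: x right, y down, z forward; pixel columns grow to the right and rows downward; lengths in m; the calibration is good to about 2 mm. A picture is of the moment at which its call begins. There is no depth.
- robot.hand_in(): hands the job in; it is judged then, once.
The state is a dict: "time": time; "q": joint angles; "joint_velocities": joint speeds; "joint_torque": joint torques, N m; "position": TCP position; "tool_rot": TCP orientation; "ft_force": force on the tool from outside, world axes, zero at the start; "moment": the same for the moment, N m; "grip_width": finger opening in m; "grip_force": force on a finger pad.
Only numpy, scipy, OpenCV 4.12 (cv2) and the standard library are available. Lean on these libraries where they do the work, as an engineer would, in place of code of your own. Each camera call takes 0.05 s, during which the arm holds its last target. There are 200 camera calls.

## Working session

There is one attempt and no reset: what is moved stays moved. The work goes in short steps, Python scripts to look and compute and a tool call to move; the robot and the scene stay as the last step left them, time stands still between calls to the robot, and variables do not carry over. Pictures are saved under pics/ and viewed, at most 13 in all, crops included, and the job is handed in when it is done.

Besides the shell and the picture viewer there is one more tool, called after ">>>" by a JSON object that holds its "op" and its "data". play_rows: Moves the arm, as the interface text tells. Its arguments: {"type":"object","properties":{"gripper":{"type":"array","items":{"type":"number"}},"delta_pos":{"type":"array","items":{"type":"array","items":{"type":"number"}}},"turn":{"type":"array","items":{"type":"array","items":{"type":"number"}}},"squeeze":{"type":"number"}},"required":["gripper","delta_pos","turn"]}

```bash
mkdir -p pics; cat > h.py <<'E'
import numpy as np, cv2
from rig import robot
def shot(n,f):
    c=robot.camera(n); cv2.imwrite(f'pics/{f}.png',c['color'][:,:,::-1]); np.savez(f'pics/{f}.npz',**{k:np.array(v) for k,v in c.items()}); return c
def load(f): return dict(np.load(f'pics/{f}.npz'))
def ray(c,u,v):
    f=240/np.tan(np.radians(float(c['vfov']))/2)
    d=c['R'].T@np.array([(u-c['cx'])/f,(v-c['cy'])/f,1]); return -c['R'].T@c['t'],d
def plane(c,u,v,z):
    o,d=ray(c,u,v); return o+d*(z-o[2])/d[2]
def proj(c,X):
    f=240/np.tan(np.radians(float(c['vfov']))/2)
    p=c['R']@np.array(X)+c['t']; return np.array([c['cx']+f*p[0]/p[2],c['cy']+f*p[1]/p[2]])
def tri(obs):
    A=np.zeros((3,3));b=np.zeros(3)
    for c,u,v in obs:
        o,d=ray(c,u,v);d=d/np.linalg.norm(d);P=np.eye(3)-np.outer(d,d);A+=P;b+=P@o
    X=np.linalg.solve(A,b); return X
E
python3 - <<'E'
from h import *
for n in('top','side','wrist'):
    c=shot(n,n+'0'); print(n,c['vfov'],c['cx'],c['cy'],-c['R'].T@c['t'],c['R'][2])
print(robot.get_obs())
E
```

```text
top 46.260648902566714 316.18811968239964 245.7599831693827 [0.38765167 0.06436728 0.99415542] [ 0.2180123  -0.02982286 -0.97549025]
side 53.746324299658724 314.89803548452176 239.99127604625826 [ 0.63283742 -0.7009317   0.72529929] [-0.04233378  0.76510593 -0.64251129]
wrist 69.74969568870559 313.41897473922603 241.5283468121092 [ 0.34557767 -0.52560705  0.3843099 ] [-0.26897744 -0.12777528 -0.95463324]
{'time': 0.15, 'q': array([-1.29847264e+00,  5.28280356e-01,  1.43361169e+00,  1.78794024e-05,
        1.18138576e+00, -1.78517334e-01]), 'joint_velocities': array([-1.82174237e-05, -4.28055620e-03, -2.45998754e-03, -4.27832144e-04,
        6.74064323e-04,  4.42320434e-04]), 'joint_torque': array([ 7.65366531e-04, -4.40430415e+01, -1.76842654e+01,  6.34340337e-02,
        5.52537886e-02, -9.33030242e-05]), 'position': array([ 0.27219503, -0.56199227,  0.22177821]), 'tool_rot': array([ 9.74700616e-01,  2.23512861e-01, -3.12465809e-05, -8.42037758e-04]), 'ft_force': array([ 0.19092598, -0.72377397, -0.67288715]), 'moment': array([ 0.07292713, -0.02033904, -0.00930034]), 'grip_force': 0.0, 'grip_width': 0.08731462537071363}
```

View pics/top0.png

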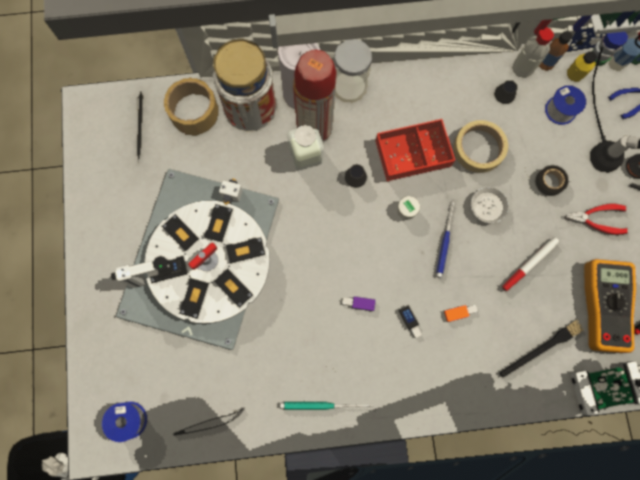

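View pics/side0.png

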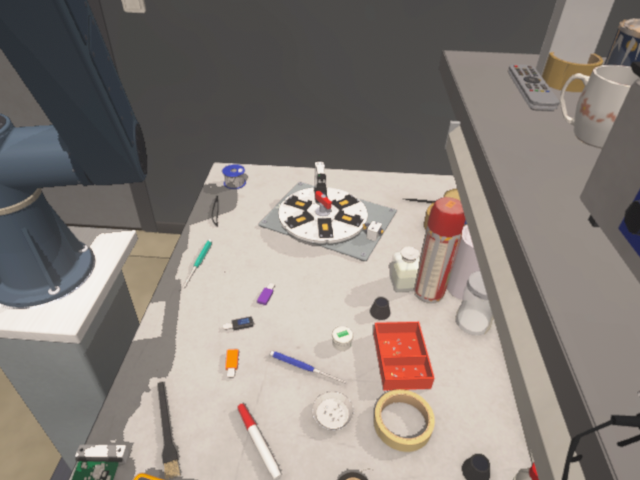

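Top view candidates for the loose meter: black body (410,320) with its plug at (418,333), purple look-alike (358,303), and orange look-alike (460,313). By the description the black one is meant; its side-view position is (238,324). The dial is centred at about (207,260), with the arrow at (187,330), the empty load nest at (195,297), the check head at (165,268) and the roller at (230,188).

```bash
python3 - <<'E'
from h import *
t=load('top0')
s=load('side0')
def comp(c,box,m):
    x0,y0,x1,y1=box
    hsv=cv2.cvtColor(c['color'],cv2.COLOR_RGB2HSV)
    k=np.zeros(hsv.shape[:2],np.uint8);k[y0:y1,x0:x1]=m(hsv)[y0:y1,x0:x1]
    n,l,st,ce=cv2.connectedComponentsWithStats(k)
    i=1+np.argmax(st[1:,4]);return (l==i).astype(np.uint8),ce[i],st[i]
dark=lambda h:(h[:,:,2]<75)
red=lambda h:((h[:,:,0]<8)|(h[:,:,0]>172))&(h[:,:,1]>130)&(h[:,:,2]>80)
for nm,c,bm,bh in(('top',t,(385,295,432,345),(185,235,225,280)),('side',s,(215,308,262,338),(305,185,340,215))):
    m,ce,st=comp(c,bm,dark);cn=max(cv2.findContours(m,0,2)[0],key=len)
    print(nm,'meter',ce,st,cv2.minAreaRect(cn))
    m2,ce2,st2=comp(c,bh,red);cn=max(cv2.findContours(m2,0,2)[0],key=len);print('handle',ce2,st2,cv2.minAreaRect(cn))
    if nm=='top':a=(ce,ce2)
    else:
        print(tri([(t,*a[0]),(s,*ce)]),tri([(t,*a[1]),(s,*ce2)]))
im=t['color'][:,:,::-1]
A=cv2.resize(im[165:355,110:290],None,fx=3,fy=3,interpolation=2);B=cv2.resize(im[290:350,380:435],None,fx=4.5,fy=4.5,interpolation=2)
o=np.zeros((570,790,3),np.uint8);o[:570,:540]=A;o[:B.shape[0],541:541+B.shape[1]]=B[:,:249]
S=s['color'][:,:,::-1];C=cv2.resize(S[160:250,280:380],None,fx=2.45,fy=2.45,interpolation=2);o[300:300+C.shape[0],541:541+C.shape[1]]=C
cv2.imwrite('pics/crop1.png',o)
E
```

```text
top meter [407.40689655 319.06896552] [399 307  19  23 145] ((407.4923095703125, 317.361572265625), (21.70607566833496, 11.163125991821289), 60.2551155090332)
handle [202.27391304 255.97391304] [189 243  27  26 230] ((202.63832092285156, 255.8134307861328), (8.715614318847656, 32.64576721191406), 49.08561706542969)
side meter [240.5 327. ] [240 327   2   1   2] ((240.5, 327.0), (1.0, 0.0), 180.0)
handle [322.99270073 199.44525547] [316 191  16  18 137] ((322.5, 199.00001525878906), (20.50609588623047, 7.77817440032959), 45.0)
[ 0.45954217 -0.11135498 -0.00313147] [0.59802823 0.22750165 0.07323257]
```

View pics/crop1.png

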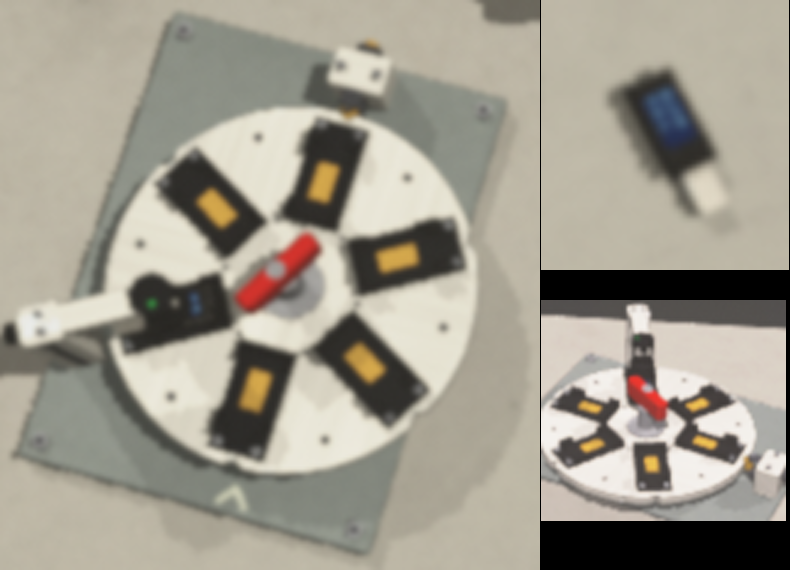

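The crop confirms the choice: a black body with a blue display, its plug pointing down-right (plug about (417,332) in the top view). The arrow, load nest, head and handle are where the description says. The checked meter sits under the barrel.

```bash
cat >> h.py <<'E'
from scipy.spatial.transform import Rotation as Ro
def plan(p,yaw):
    "tool-x heading yaw, tool down"
    o=robot.get_obs(); R0=Ro.from_quat(o['tool_rot']); 
    best=[]
    for y in (yaw,yaw+np.pi):
        Rt=Ro.from_quat([np.cos(y/2),np.sin(y/2),0,0]); best.append((R0.inv()*Rt).as_rotvec())
    d=R0.inv().apply(np.array(p)-o['position'])*100
    print('at',o['position'].round(4),'q',o['q'].round(2),'delta cm',d.round(2),'turns',[b.round(3) for b in best])
E
python3 - <<'E'
from h import *
t=load('top0');s=load('side0')
a=plane(t,416.9,332.2,.004);b=plane(t,403.8,307.8,.011)
print(a,b); ax=(a-b)[:2]; th=np.arctan2(ax[1],ax[0]); print('plug dir',th,'len',np.linalg.norm(ax))
g=b[:2]+.02*ax/np.linalg.norm(ax);print('grip',g)
# dial: arrow, roller
c=np.array([.598,.2275])
for n,u,v,z in(('arrow',110+232/3,165+497/3,.01),('roller',110+362/3,165+70/3,.044),('loadnest',110+255/3,165+390/3,.039),('opp nest',110+323/3,165+183/3,.039),('barrel',110+152/3,165+292/3,.098)):
    p=plane(t,u,v,z);d=p[:2]-c;print(n,p,np.hypot(*d),np.degrees(np.arctan2(d[1],d[0])))
plan([g[0],g[1],.2],th); plan([g[0],g[1],.2],th+np.pi)
E
```

```text
[ 0.43509839 -0.12297654  0.004     ] [ 0.4792624  -0.10536028  0.011     ]
plug dir -2.7620497401247537 len 0.04754778772231606
grip [ 0.46068572 -0.1127702 ]
arrow [0.48304743 0.27367929 0.01      ] 0.12388147359688947 158.1134531680493
roller [0.72094864 0.17399645 0.044     ] 0.1340857806789918 -23.517226447394023
loadnest [0.53905152 0.25061429 0.039     ] 0.06331819432610147 158.58935654438858
opp nest [0.6561096  0.20288568 0.039     ] 0.06310776267377435 -22.956755933087795
barrel [0.58925606 0.29077546 0.098     ] 0.06387675804670172 97.86778691156972
at [ 0.2722 -0.562   0.2218] q [-1.3   0.53  1.43  0.    1.18 -0.18] delta cm [ 36.54 -32.22   2.24] turns [array([ 0.00e+00, -3.00e-03, -3.07e+00]), array([-0.002, -0.   ,  0.071])]
at [ 0.2722 -0.562   0.2218] q [-1.3   0.53  1.43  0.    1.18 -0.18] delta cm [ 36.54 -32.22   2.24] turns [array([-0.002, -0.   ,  0.071]), array([ 0.00e+00, -3.00e-03, -3.07e+00])]
```

>>> {"op": "play_rows", "data": {"gripper": [-1,-1,-1,-1,-1,-1,-1,-1,-1,-1,-1], "delta_pos": [[4.5,-4,0.5],[9,-8,1],[13.5,-12,1.5],[18,-16,2],[22.5,-20,2.5],[27,-24,2.5],[31.5,-28,2.5],[36.5,-32.2,2.5],[36.5,-32.2,2.5],[36.5,-32.2,2.5],[36.5,-32.2,2.5]], "turn": [[0,0,0],[0,0,0],[0,0,0],[0,0,0],[0,0,0.03],[0,0,0.07],[0,0,0.07],[0,0,0.07],[0,0,0.07],[0,0,0.07],[0,0,0.07]]}}

```text
time: 1.52
position: [0.4602, -0.115, 0.1975]
tool_rot: [0.982, 0.188, -0.0, 0.0]
ft_force: [-0.8, 0.1, -0.8]
grip_width: 0.087
grip_force: 0.0
```

```bash
python3 - <<'E'
from h import *
c=shot('wrist','w1');print(robot.get_obs()['position'],proj(c,[.4607,-.1128,.011]))
E
```

```text
[ 0.46024989 -0.11517539  0.19749309] [312.60907743 215.39714936]
```

View pics/w1.png

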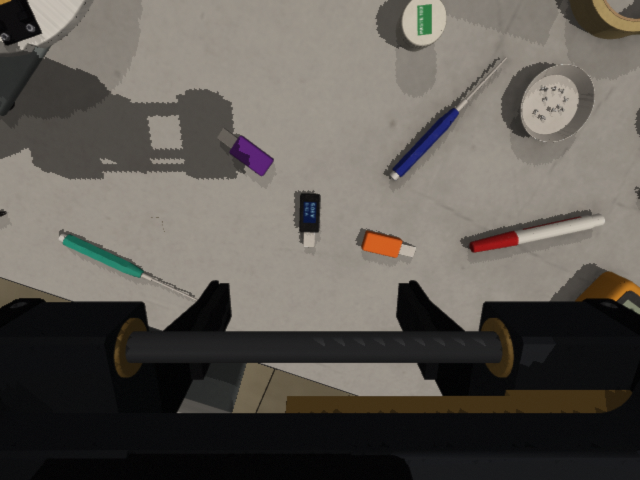

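The black meter sits at (310,213) with its plug down at (309,240). Purple is at (250,155) and orange at (385,243), both clear of the fingers. I'll descend for the second view.

>>> {"op": "play_rows", "data": {"gripper": [-1,-1,-1,-1], "delta_pos": [[0,0,5],[0,0,9.5],[0,0,9.5],[0,0,9.5]], "turn": [[0,0,0],[0,0,0],[0,0,0],[0,0,0]]}}

```text
time: 2.08
position: [0.4612, -0.1149, 0.1035]
tool_rot: [0.982, 0.188, 0.001, 0.0]
ft_force: [-0.1, -0.4, 0.6]
grip_width: 0.0872
grip_force: 0.0
```

```bash
cat >> h.py <<'E'
def darkrect(c,u,v,r,thr=70):
    u,v=int(u),int(v); k=np.zeros((480,640),np.uint8)
    g=c['color'].astype(int); b=(g[:,:,:2].max(2)<thr)
    k[v-r:v+r,u-r:u+r]=b[v-r:v+r,u-r:u+r]
    k=cv2.morphologyEx(k,2,np.ones((3,3)));k=cv2.morphologyEx(k,3,np.ones((3,3)))
    cs=cv2.findContours(k,0,2)[0]; cn=max(cs,key=cv2.contourArea); return cv2.minAreaRect(cn)
E
python3 - <<'E'
from h import *
c2=shot('wrist','w2');print(robot.get_obs()['position'])
c1=load('w1');t=load('top0')
p2=proj(c2,[.4607,-.1128,.011]);print(p2)
r1=darkrect(c1,310,213,28);r2=darkrect(c2,*p2,60);print(r1,r2)
X=tri([(c1,*r1[0]),(c2,*r2[0])]);print('tri',X)
for c,r in((c1,r1),(c2,r2)):
    q=cv2.boxPoints(r);P=np.array([plane(c,*x,.011)[:2] for x in q]);e=[P[1]-P[0],P[2]-P[1]];e.sort(key=np.linalg.norm)
    print('ctr',plane(c,*r[0],.011),'sz',[np.linalg.norm(x) for x in e],'axis',np.arctan2(e[1][1],e[1][0]))
cv2.imwrite('pics/c2.png',c2['color'][:,:,::-1])
E
```

```text
[ 0.46164426 -0.11488255  0.10402813]
[311.95226607 243.9615997 ]
((309.0, 212.5), (39.0, 20.0), 90.0) ((307.5, 240.0), (52.0, 27.0), 90.0)
tri [ 0.46179592 -0.10846652  0.00902103]
ctr [ 0.46216918 -0.10819701  0.011     ] sz [np.float64(0.020345905244464207), np.float64(0.04121143671842418)] axis -2.7577242154633774
ctr [ 0.46241747 -0.10840513  0.011     ] sz [np.float64(0.020443684698959658), np.float64(0.042171444519691244)] axis -2.755634275012918
```

View pics/c2.png

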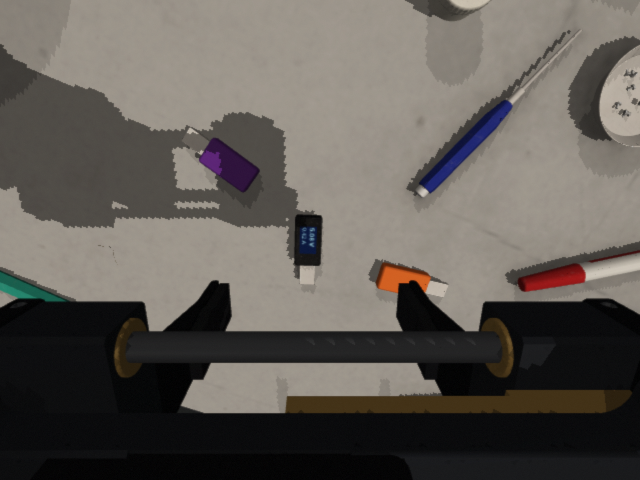

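View 2: the meter body is at (308,240), plug at (308,275), and triangulated height 9 mm agrees with the 11 mm body. Orange at (400,278) stays outside a half-open gripper. I'll approach with the opening narrowed to about 50 mm.

```bash
python3 - <<'E'
from h import *
plan([.4612,-.1087,.004],-2.757+np.pi)
c=load('w2')
for u,v in((378,262),(375,282),(445,290)):print(plane(c,u,v,.005))
E
```

```text
at [ 0.4616 -0.1149  0.104 ] q [-0.48  0.53  1.91  0.    0.7   0.71] delta cm [ 0.17 -0.61 10.  ] turns [array([ 0.002, -0.002, -0.005]), array([-3.000e-03, -4.000e-03,  3.137e+00])]
[ 0.46446121 -0.16880296  0.005     ]
[ 0.44756329 -0.17393344  0.005     ]
[ 0.4625232  -0.23100438  0.005     ]
```

>>> {"op": "play_rows", "data": {"gripper": [-0.15,-0.15,-0.15,-0.15,-0.15,-0.15], "delta_pos": [[0.2,-0.6,0],[0.2,-0.6,4],[0.2,-0.6,7],[0.2,-0.6,9],[0.2,-0.6,10],[0.2,-0.6,10]], "turn": [[0,0,0],[0,0,0],[0,0,0],[0,0,0],[0,0,0],[0,0,0]]}}

```text
time: 2.88
position: [0.4605, -0.1073, 0.0028]
tool_rot: [0.982, 0.189, 0.0, 0.0]
ft_force: [0.9, 0.0, 0.6]
grip_width: 0.0504
grip_force: 0.0
```

```bash
python3 - <<'E'
from h import *
c2=shot('wrist','w3');o=robot.get_obs();print(o['position'],o['ft_force'],o['grip_width'])
r=darkrect(c2,*proj(c2,[.461,-.1087,.011]),40);print(r)
cv2.imwrite('pics/c3.png',c2['color'][200:400,200:420,::-1].repeat(2,0).repeat(2,1))
E
```

```text
[ 0.46071468 -0.10738971  0.00321392] [-0.19259649 -1.3456264   0.4022816 ] 0.05038474158373076
((317.5, 304.5), (79.0, 79.0), 90.0)
```

View pics/c3.png

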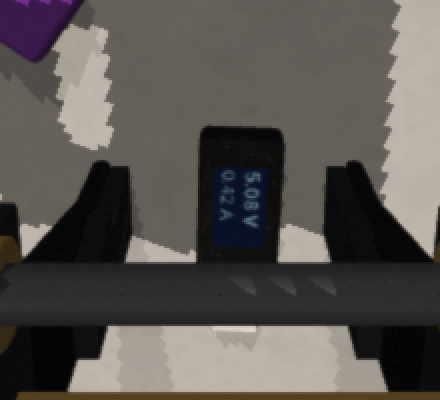

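The meter stands between the fingers, with its end edge at crop row 128, i.e. picture (320,264). I'll close on it.

>>> {"op": "play_rows", "data": {"gripper": [0.3,0.7,1,1,1,1], "delta_pos": [[0,0,0],[0,0,0],[0,0,0],[0,0,0],[0,0,0],[0,0,0]], "turn": [[0,0,0],[0,0,0],[0,0,0],[0,0,0],[0,0,0],[0,0,0]], "squeeze": 15}}

```text
time: 3.68
position: [0.4604, -0.1075, 0.0028]
tool_rot: [0.982, 0.189, 0.0, 0.0]
ft_force: [-0.5, -0.0, 4.4]
grip_width: 0.0209
grip_force: 15.0
```

```bash
python3 - <<'E'
from h import *
c=shot('wrist','w4');o=robot.get_obs();print(o['position'],o['ft_force'],o['grip_width'],o['grip_force'])
t=load('top0')
g=c['color'].astype(int).max(2)[225:300,295:350]
R=Ro.from_quat(o['tool_rot'])
# far (+y) end edge of the body, in columns by row brightness
for u in(308,314,320): 
    col=c['color'].astype(int).max(2)[235:300,u]; v=235+np.argmax((col<60)); P=plane(c,u,v,.011+.003-.003); print(u,v,R.inv().apply(P-o['position']).round(4),P)
# fixture: fit dial rim ellipse in top and side
for n in('top','side'):
    c=load(n+'0'); hsv=cv2.cvtColor(c['color'],cv2.COLOR_RGB2HSV)
    k=((hsv[:,:,2]>190)&(hsv[:,:,1]<40)).astype(np.uint8)
    m=np.zeros_like(k)
    if n=='top': m[190:330,140:275]=k[190:330,140:275]
    else: m[185:250,270:372]=k[185:250,270:372]
    m=cv2.morphologyEx(m,2,np.ones((3,3)))
    cn=np.vstack([x for x in cv2.findContours(m,0,1)[0] if cv2.contourArea(x)>30]);h=cv2.convexHull(cn)[:,0]
    P=np.array([plane(c,*x,.036)[:2] for x in h.astype(float)])
    A=np.c_[2*P,np.ones(len(P))];keep=np.ones(len(P),bool)
    for _ in range(5):
        s=np.linalg.lstsq(A[keep],(P**2).sum(1)[keep],rcond=None)[0];rr=np.sqrt(s[2]+s[0]**2+s[1]**2);e=abs(np.hypot(*(P-s[:2]).T)-rr);keep=e<max(.003,np.median(e)*1.5)
    print(n,'dial',s[:2],rr,keep.sum(),len(P))
E
```

```text
[ 0.46037482 -0.10747101  0.00277862] [-0.31748928  0.82837789  4.26502483] 0.02083658907114224 15.000506043434143
308 264 [ 0.0224 -0.0036 -0.0082] [ 0.47981115 -0.09580133  0.011     ]
314 264 [ 0.0224 -0.0007 -0.0082] [ 0.48088105 -0.09847183  0.011     ]
320 264 [ 0.0224  0.0021 -0.0082] [ 0.48195095 -0.10114232  0.011     ]
top dial [0.59872415 0.22631051] 0.10717395066564481 28 33
side dial [0.51158913 0.27470734] 0.20507644647101694 9 12
```

Gripped, 20.8 mm wide as it should be. The meter's +y end is 22 mm along tool x. I'll lift and carry it to a look-out spot outside the load nest.

>>> {"op": "play_rows", "data": {"gripper": [1,1,1,1,1,1,1,1,1,1,1,1], "delta_pos": [[0,0,-4],[0,0,-9],[2,-4,-12],[4.5,-8.5,-14],[6.5,-13,-14],[9,-17.5,-14],[11,-22,-14],[13.5,-26.5,-14],[15.5,-30.5,-14],[17.3,-33.5,-14],[17.3,-33.5,-14],[17.3,-33.5,-14]], "turn": [[0,0,0],[0,0,0],[0,0,0.1],[0,0,0.2],[0,0,0.3],[0,0,0.4],[0,0,0.5],[0,0,0.6],[0,0,0.7],[0,0,0.76],[0,0,0.76],[0,0,0.76]]}}

```text
time: 5.22
position: [0.4954, 0.2673, 0.142]
tool_rot: [0.982, -0.188, -0.001, 0.001]
ft_force: [-0.5, 1.0, 0.2]
grip_width: 0.0206
grip_force: 15.0
```

```bash
python3 - <<'E'
from h import *
c=shot('wrist','w5');o=robot.get_obs();print(o['position'],o['tool_rot'],o['ft_force'],o['grip_width'],o['q'])
E
```

```text
[0.49551149 0.26688623 0.14208854] [ 9.82060573e-01 -1.88563012e-01 -8.00117647e-04  6.16739243e-04] [-0.1547536  -0.23748647 -0.80545854] 0.021041265807815616 [ 2.95720567e-01  5.52557926e-01  1.66520488e+00 -4.30913728e-04
  9.25820779e-01  2.24617390e+00]
```

View pics/w5.png

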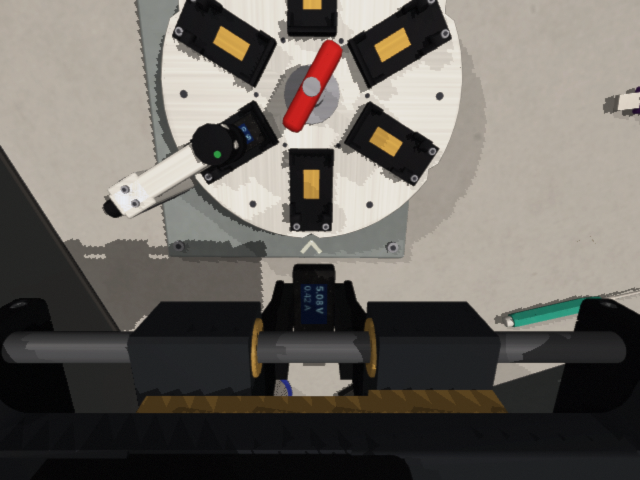

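The view shows the load nest at cols 290–333, rows 148–231, with its pad at (312,184) and the arrow at (311,246). The held meter is at (313,300). The knob is at (311,87), the barrel at (215,145), and the head is to the left. I'll take a second view from 4 cm to the side for the heights.

>>> {"op": "play_rows", "data": {"gripper": [1,1,1,1], "delta_pos": [[0,2.5,-1],[0,4,-2],[0,4,-2],[0,4,-2]], "turn": [[0,0,0],[0,0,0],[0,0,0],[0,0,0]]}}

```text
time: 5.78
position: [0.482, 0.2307, 0.1628]
tool_rot: [0.982, -0.189, 0.0, -0.0]
ft_force: [-0.5, 0.2, -1.3]
grip_width: 0.0208
grip_force: 15.0
```

```bash
cat > m.py <<'E'
from h import *
def pads(c):
    h=cv2.cvtColor(c['color'],cv2.COLOR_RGB2HSV)
    k=((h[:,:,0]>12)&(h[:,:,0]<28)&(h[:,:,1]>100)&(h[:,:,2]>130)).astype(np.uint8);k[265:]=0
    n,l,st,ce=cv2.connectedComponentsWithStats(k); return [(ce[i],st[i]) for i in range(1,n) if st[i,4]>200 and st[i,1]>1]
def red(c):
    h=cv2.cvtColor(c['color'],cv2.COLOR_RGB2HSV)
    k=(((h[:,:,0]<8)|(h[:,:,0]>172))&(h[:,:,1]>130)&(h[:,:,2]>80)).astype(np.uint8);k[265:]=0
    n,l,st,ce=cv2.connectedComponentsWithStats(k);i=1+np.argmax(st[1:,4]);m=(l==i).astype(np.uint8)
    return cv2.minAreaRect(cv2.findContours(m,0,2)[0][0])
E
python3 - <<'E'
from m import *
c2=shot('wrist','w6');c1=load('w5')
o=robot.get_obs();print(o['position'],o['tool_rot'])
P=[]
a,b=pads(c1),pads(c2)
for x,_ in a:
    w=plane(c1,*x,.039);pr=proj(c2,w)
    y=min(b,key=lambda y:np.hypot(*(y[0]-pr)))[0]
    X=tri([(c1,*x),(c2,*y)]);print(x.round(1),y.round(1),w.round(4),plane(c2,*y,.039).round(4),X.round(4))
r1,r2=red(c1),red(c2);print(r1,r2,tri([(c1,*r1[0]),(c2,*r2[0])]))
E
```

```text
[0.48190126 0.23091571 0.16257259] [ 9.82041749e-01 -1.88663415e-01  2.36610490e-04 -2.50019678e-04]
[230.9  43.1] [185.2  52.6] [0.6469 0.2681 0.039 ] [0.6469 0.2682 0.039 ] [0.6466 0.268  0.0399]
[392.1  44.6] [333.3  53.4] [0.6053 0.1659 0.039 ] [0.6054 0.1661 0.039 ] [0.6053 0.1662 0.0398]
[385.5 141.2] [331.6 142.4] [0.5464 0.1899 0.039 ] [0.5464 0.19   0.039 ] [0.5464 0.19   0.0394]
[311.  183.9] [264.2 181.8] [0.5376 0.2528 0.039 ] [0.5378 0.2529 0.039 ] [0.5378 0.2528 0.0399]
((312.2635192871094, 85.66891479492188), (22.40662384033203, 98.25643157958984), 27.897274017333984) ((254.6000213623047, 92.80001831054688), (23.25510597229004, 87.65385437011719), 26.56505012512207) [0.59726304 0.22789011 0.07431586]
```

```bash
python3 - <<'E'
from m import *
o={'w5':([0.49551149,0.26688623,0.14208854],[9.82060573e-01,-1.88563012e-01,-8.0e-04,6.2e-04]),'w6':([0.48190126,0.23091571,0.16257259],[.982042,-.188663,.00024,-.00025])}
for n in o:
    c=load(n);p,q=o[n];R=Ro.from_quat(q);g=c['color'].astype(int).max(2)
    sub=c['color'].astype(int)[258:300,285:345];
    blue=(sub[:,:,2]>sub[:,:,0]+25)
    ys,xs=np.nonzero(blue);print('blue',285+xs.min(),285+xs.max(),258+ys.min())
    row=g[274,270:360];print(row.tolist()) if n=='w5' else 0
    col=g[250:285,314];print(col.tolist()) if n=='w5' else 0
    z=p[2]+.0082
    for u,v in((294,266),(335,266),(314,264.5),(285+(xs.min()+xs.max())/2,290)):
        print((u,v),R.inv().apply(plane(c,u,v,z)-p).round(4))
E
```

```text
blue 301 326 284
[181, 182, 184, 184, 183, 180, 165, 164, 164, 165, 165, 162, 162, 162, 162, 165, 178, 181, 177, 164, 161, 150, 82, 24, 11, 12, 12, 13, 12, 14, 14, 13, 14, 15, 15, 19, 20, 16, 13, 15, 15, 15, 15, 15, 15, 15, 19, 27, 27, 28, 28, 28, 27, 27, 25, 26, 26, 26, 25, 24, 25, 25, 25, 25, 43, 106, 172, 179, 180, 180, 181, 181, 182, 181, 181, 182, 183, 183, 182, 181, 182, 182, 183, 183, 183, 183, 183, 183, 183, 182]
[125, 124, 122, 124, 135, 137, 115, 120, 158, 162, 163, 162, 158, 119, 39, 8, 8, 8, 8, 12, 16, 16, 14, 13, 15, 15, 13, 16, 18, 16, 14, 15, 14, 16, 33]
(294, 266) [ 0.0206 -0.01   -0.0082]
(335, 266) [ 0.0206  0.0097 -0.0082]
(314, 264.5) [ 0.0214 -0.0004 -0.0082]
(np.float64(313.5), 290) [ 0.008  -0.0006 -0.0082]
blue 301 326 284
(294, 266) [ 0.0209 -0.0095 -0.0082]
(335, 266) [ 0.0209  0.0103 -0.0082]
(314, 264.5) [ 0.0217  0.0002 -0.0082]
(np.float64(313.5), 290) [ 0.0082 -0.0001 -0.0082]
```

```bash
python3 - <<'E'
from m import *
c1,c2=load('w5'),load('w6')
def g(c,box):
    h=c['color'].astype(int);k=(h[:,:,1]>h[:,:,0]+40)&(h[:,:,1]>h[:,:,2]+30);m=np.zeros_like(k);x0,y0,x1,y1=box;m[y0:y1,x0:x1]=k[y0:y1,x0:x1];ys,xs=np.nonzero(m);return xs.mean(),ys.mean(),len(xs)
a=g(c1,(190,120,260,180));b=g(c2,(120,110,230,190));print(a,b,'LED',tri([(c1,*a[:2]),(c2,*b[:2])]))
# arm/post by template match
T=cv2.cvtColor(c1['color'],6)[168:212,108:152];r=cv2.matchTemplate(cv2.cvtColor(c2['color'],6)[140:230,40:160],T,cv2.TM_CCOEFF_NORMED)
_,v,_,l=cv2.minMaxLoc(r);u=(40+l[0]+22,140+l[1]+22);print(v,u,'post',tri([(c1,130,190),(c2,*u)]))
plan([.5385,.2525,.085],-.3848)
plan([.5385,.2525,.042],-.3848)
E
```

```text
(np.float64(217.0), np.float64(154.0), 45) (np.float64(164.89743589743588), np.float64(154.25641025641025), 39) LED [0.5813311  0.29334677 0.09978512]
0.892855167388916 (89, 186) post [0.58250279 0.35482778 0.09197973]
at [0.4819 0.2309 0.1626] q [0.24 0.49 1.72 0.   0.93 2.19] delta cm [ 4.45 -4.1   7.76] turns [array([-0.001, -0.   ,  0.005]), array([ 1.000e-03, -1.000e-03, -3.136e+00])]
at [0.4819 0.2309 0.1626] q [0.24 0.49 1.72 0.   0.93 2.19] delta cm [ 4.45 -4.1  12.06] turns [array([-0.001, -0.   ,  0.005]), array([ 1.000e-03, -1.000e-03, -3.136e+00])]
```

>>> {"op": "play_rows", "data": {"gripper": [1,1,1,1,1,1], "delta_pos": [[2.2,-2,2],[4.5,-4.1,5],[4.5,-4.1,8],[4.5,-4.1,9.3],[4.5,-4.1,9.3],[4.5,-4.1,9.3]], "turn": [[0,0,0],[0,0,0.005],[0,0,0.005],[0,0,0.005],[0,0,0.005],[0,0,0.005]]}}

```text
time: 6.58
position: [0.539, 0.2525, 0.0705]
tool_rot: [0.982, -0.191, 0.001, -0.0]
ft_force: [0.2, 0.0, -0.5]
grip_width: 0.0205
grip_force: 15.0
```

```bash
python3 - <<'E'
from m import *
plan([.5385,.2525,.042],-.3848)
plan([.5385,.2525,.042],-.3848);print(robot.get_obs()['ft_force'])
c=shot('wrist','w7');cv2.imwrite('pics/c7.png',cv2.resize(c['color'][180:400,200:430,::-1],None,fx=2.5,fy=2.5,interpolation=2))
E
```

```text
at [0.539  0.2525 0.0705] q [0.25 0.69 1.63 0.   0.82 2.21] delta cm [-0.05  0.03  2.85] turns [array([-0.001, -0.001,  0.001]), array([ 2.000e-03, -2.000e-03, -3.141e+00])]
at [0.539  0.2525 0.0705] q [0.25 0.69 1.63 0.   0.82 2.21] delta cm [-0.05  0.03  2.85] turns [array([-0.001, -0.001,  0.001]), array([ 2.000e-03, -2.000e-03, -3.141e+00])]
[ 0.22569546  0.04367309 -0.48372477]
```

View pics/c7.png

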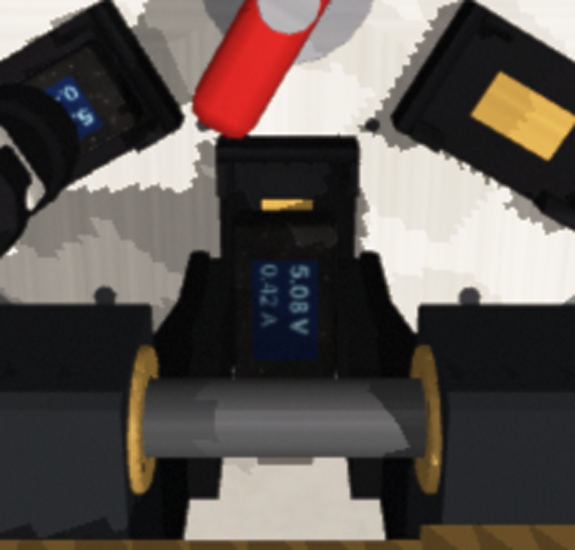

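The meter is centred over the nest: nest crop cols 218–358, meter 235–335. The fingers line up with the open sides, so I'll descend.

>>> {"op": "play_rows", "data": {"gripper": [1,1,1,1,1,1], "delta_pos": [[-0.05,0,1],[-0.05,0,1.7],[-0.05,0,2.2],[-0.05,0,2.6],[-0.05,0,2.85],[-0.05,0,2.85]], "turn": [[0,0,0],[0,0,0],[0,0,0],[0,0,0],[0,0,0],[0,0,0]], "squeeze": 8}}

```text
time: 7.38
position: [0.538, 0.2524, 0.0414]
tool_rot: [0.982, -0.191, -0.0, 0.0]
ft_force: [0.0, -0.8, 3.1]
grip_width: 0.0208
grip_force: 8.0
```

```bash
python3 - <<'E'
from m import *
o=robot.get_obs();print(o['position'],o['ft_force'],o['moment'],o['grip_width'],o['grip_force'])
c=shot('wrist','w8');cv2.imwrite('pics/c8.png',cv2.resize(c['color'][180:400,200:430,::-1],None,fx=2.5,fy=2.5,interpolation=2))
E
```

```text
[0.53796008 0.25236188 0.04142115] [ 0.02156634 -0.79037311  3.12180066] [-0.03546159  0.24063668 -0.04399032] 0.02084699485351915 8.000094294548035
```

View pics/c8.png

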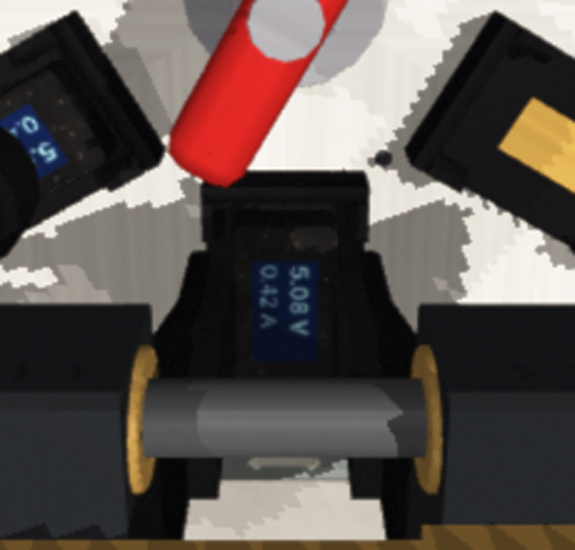

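It is down in the nest at z 41.4 mm with 3 N contact, meter within the walls. I'll release a little and rise straight up.

>>> {"op": "play_rows", "data": {"gripper": [0.6,0.3,0.3,0.3,0.3,0.3,0.3,0.3,0.3,0.3], "delta_pos": [[0,0,0],[0,0,0],[0,0,0],[0,0,-1],[0,0,-3],[0,0,-7],[-3,0,-10],[-5,0,-11],[-5,0,-11],[-5,0,-11]], "turn": [[0,0,0],[0,0,0],[0,0,0],[0,0,0],[0,0,0],[0,0,0],[0,0,0],[0,0,0],[0,0,0],[0,0,0]]}}

```text
time: 8.68
position: [0.4917, 0.271, 0.1502]
tool_rot: [0.982, -0.191, -0.0, 0.0]
ft_force: [0.7, 0.0, 0.7]
grip_width: 0.0304
grip_force: 0.0
```

```bash
python3 - <<'E'
from m import *
c=shot('wrist','w9');cv2.imwrite('pics/c9.png',cv2.resize(c['color'][0:260,150:480,::-1],None,fx=2.3,fy=2.3,interpolation=2))
r=red(c);print(r,plane(c,*r[0],.082)); q=np.array([plane(c,*x,.082)[:2] for x in cv2.boxPoints(r)]);e=[q[1]-q[0],q[2]-q[1]];e=max(e,key=np.linalg.norm);print(np.linalg.norm(e),np.degrees(np.arctan2(e[1],e[0])))
plan([.5968,.2288,.125],np.radians(128))
E
```

```text
((314.7474365234375, 79.15083312988281), (21.66350746154785, 96.09808349609375), 27.552810668945312) [0.59662908 0.2281487  0.082     ]
0.054669090654466165 -52.13789970143714
at [0.4919 0.2708 0.15  ] q [ 0.3   0.54  1.66 -0.    0.94  2.26] delta cm [11.3  -0.04  2.49] turns [array([-1.000e-03,  1.000e-03, -2.618e+00]), array([0.001, 0.   , 0.523])]
```

View pics/c9.png

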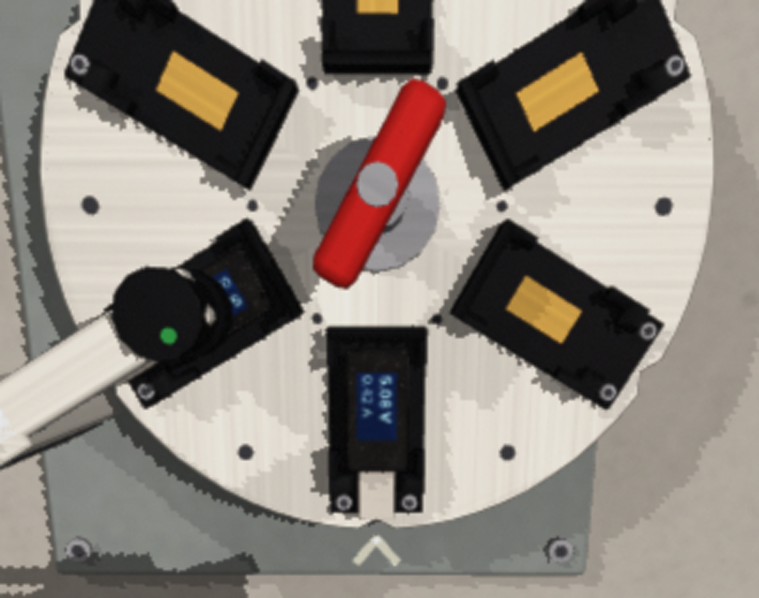

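The meter lies square in its nest with plug outward between the shoulders (crop (375,490)); the checked meter is untouched, handle at (314,79) and 128°. I'll swing over the handle.

>>> {"op": "play_rows", "data": {"gripper": [0,0,0,0,0,0,0,0,0,0,0,0], "delta_pos": [[0,0,-1],[0,0,-1],[0,0,-1],[0,0,-1],[2,0,-1],[4,0,-1],[6,0,-1],[8,0,-1],[10,0,-1],[11.3,0,-1],[11.3,0,-1],[11.3,0,-1]], "turn": [[0,0,-0.18],[0,0,-0.36],[0,0,-0.54],[0,0,-0.72],[0,0,-0.9],[0,0,-1.08],[0,0,-1.26],[0,0,-1.44],[0,0,-1.62],[0,0,-1.8],[0,0,-1.98],[0,0,-2.16]]}}

```text
time: 10.22
position: [0.597, 0.2278, 0.1593]
tool_rot: [0.629, 0.777, -0.001, -0.001]
ft_force: [0.1, 0.9, 0.8]
grip_width: 0.0434
grip_force: 0.0
```

>>> {"op": "play_rows", "data": {"gripper": [0,0,0,0,0], "delta_pos": [[0,0,1],[0,0,2],[0,0,2],[0,0,2],[0,0,2]], "turn": [[0,0,-0.18],[0,0,-0.36],[0,0,-0.46],[0,0,-0.46],[0,0,-0.46]]}}

```text
time: 10.85
position: [0.5967, 0.2284, 0.1404]
tool_rot: [0.438, 0.899, -0.0, -0.0]
ft_force: [0.2, 0.6, 0.0]
grip_width: 0.0435
grip_force: 0.0
```

```bash
python3 - <<'E'
from m import *
plan([.5968,.2285,.0625],np.radians(128))
c=shot('wrist','w10');r=red(c);print(r,plane(c,*r[0],.082),robot.get_obs()['grip_width'])
E
```

```text
at [0.5967 0.2284 0.1404] q [ 0.19  0.64  1.47 -0.    1.03 -0.47] delta cm [-0.    0.02  7.79] turns [array([-0.001, -0.   , -0.   ]), array([-0.000e+00,  1.000e-03,  3.141e+00])]
((314.0, 238.5), (43.0, 18.0), 90.0) [0.58660699 0.24166905 0.082     ] 0.04355438292065503
```

>>> {"op": "play_rows", "data": {"gripper": [0,0,0,0,0,0,0.5,1,1,1,1], "delta_pos": [[0,0,3],[0,0,5.5],[0,0,7],[0,0,7.75],[0,0,7.75],[0,0,7.75],[0,0,7.75],[0,0,7.75],[0,0,7.75],[0,0,7.75],[0,0,7.75]], "turn": [[0,0,0],[0,0,0],[0,0,0],[0,0,0],[0,0,0],[0,0,0],[0,0,0],[0,0,0],[0,0,0],[0,0,0],[0,0,0]], "squeeze": 45}}

```text
time: 12.28
position: [0.5967, 0.229, 0.0636]
tool_rot: [0.438, 0.899, 0.0, 0.0]
ft_force: [1.3, 0.5, 0.7]
grip_width: 0.0127
grip_force: 45.0
```

```bash
python3 - <<'E'
from m import *
o=robot.get_obs();print(o['position'],o['ft_force'],o['moment'],o['grip_width'],o['q'])
E
```

```text
[0.5967002  0.22900266 0.06364598] [1.25307212 0.47145455 0.65592181] [ 0.21935718 -0.18535431 -0.05197942] 0.012653828502896041 [ 1.91726871e-01  7.46043968e-01  1.51290972e+00  4.35577808e-04
  8.81930870e-01 -4.73238002e-01]
```

>>> {"op": "play_rows", "data": {"gripper": [1,1,1,1,1,1,1,1,1,1,1,1], "delta_pos": [[0,0,0],[0,0,0],[0,0,0],[0,0,0],[0,0,0],[0,0,0],[0,0,0],[0,0,0],[0,0,0],[0,0,0],[0,0,0],[0,0,0]], "turn": [[0,0,0.03],[0,0,0.08],[0,0,0.14],[0,0,0.2],[0,0,0.26],[0,0,0.32],[0,0,0.38],[0,0,0.44],[0,0,0.5],[0,0,0.56],[0,0,0.6],[0,0,0.6]]}}

```text
time: 13.78
position: [0.5973, 0.2292, 0.0637]
tool_rot: [0.684, 0.729, 0.001, 0.0]
ft_force: [2.0, 1.7, -0.6]
grip_width: 0.0124
grip_force: 45.0
```

```bash
python3 - <<'E'
from m import *
o=robot.get_obs();print(o['position'],o['ft_force'],o['moment'],o['grip_width'],o['q'])
c=shot('top','t2')
cv2.imwrite('pics/ct2.png',cv2.resize(c['color'][165:355,110:290,::-1],None,fx=3,fy=3,interpolation=2))
plan([.5967,.229,.0636],np.radians(68))
E
```

```text
[0.59730744 0.22917853 0.06368555] [ 1.95799513  1.6717264  -0.58114889] [ 0.28822172 -0.43175712 -0.18220295] 0.012449445482271351 [1.91699170e-01 7.46205508e-01 1.51229871e+00 7.51562028e-04
 8.81053284e-01 1.27566072e-01]
at [0.5973 0.2292 0.0637] q [0.19 0.75 1.51 0.   0.88 0.13] delta cm [-0.01 -0.06  0.01] turns [array([ 0.002, -0.001,  0.448]), array([ 2.000e-03,  2.000e-03, -2.694e+00])]
```

>>> {"op": "play_rows", "data": {"gripper": [1,1,1,1,1,1,1,1,1,1], "delta_pos": [[0,0,0],[0,0,0],[0,0,0],[0,0,0],[0,0,0],[0,0,0],[0,0,0],[0,0,0],[0,0,0],[0,0,0]], "turn": [[0,0,0.04],[0,0,0.1],[0,0,0.16],[0,0,0.22],[0,0,0.28],[0,0,0.34],[0,0,0.39],[0,0,0.42],[0,0,0.435],[0,0,0.435]]}}

```text
time: 15.08
position: [0.5977, 0.2291, 0.0637]
tool_rot: [0.825, 0.564, 0.001, 0.0]
ft_force: [4.3, 2.3, -3.1]
grip_width: 0.0125
grip_force: 45.1
```

```bash
python3 - <<'E'
from m import *
o=robot.get_obs();print(o['position'],o['ft_force'],o['moment'],o['tool_rot'])
c=shot('wrist','w11');P=[]
C=np.array([.5967,.229])
for x,s in pads(c):
    w=plane(c,*x,.039)[:2]-C;print(x.round(),s[4],np.hypot(*w).round(4),np.degrees(np.arctan2(w[1],w[0])).round(2))
E
```

```text
[0.59771313 0.22911067 0.0636613 ] [ 4.27549017  2.32269352 -3.10246966] [ 0.37251791 -0.74578817 -0.35576565] [8.25463190e-01 5.64454085e-01 1.41211744e-03 3.36619048e-04]
```

>>> {"op": "play_rows", "data": {"gripper": [0.8,0.5,0,0,0], "delta_pos": [[0,0,0],[0,0,0],[0,0,0],[0,0,0],[0,0,0]], "turn": [[0,0,0],[0,0,0],[0,0,0],[0,0,0],[0,0,0]]}}

```text
time: 15.75
position: [0.5959, 0.2286, 0.0635]
tool_rot: [0.825, 0.565, -0.0, -0.0]
ft_force: [-0.3, -0.8, -1.4]
grip_width: 0.0407
grip_force: 0.0
```

>>> {"op": "play_rows", "data": {"gripper": [0,0,0,0,0,0,0,0,0], "delta_pos": [[0,0,-2],[0,0,-5],[0,0,-9],[-3,0,-12],[-8,0,-14],[-12,0,-15],[-12,0,-15],[-12,0,-15],[-12,0,-15]], "turn": [[0,0,0],[0,0,0],[0,0,0],[0,0,0],[0,0,0],[0,0,0],[0,0,0],[0,0,0],[0,0,0]]}}

```text
time: 16.88
position: [0.5533, 0.1179, 0.2135]
tool_rot: [0.825, 0.565, 0.0, -0.0]
ft_force: [0.4, 0.3, 0.1]
grip_width: 0.0434
grip_force: 0.0
```

```bash
python3 - <<'E'
from m import *
C=np.array([.5967,.229])
c=shot('wrist','w12')
for x,s in pads(c):
    w=plane(c,*x,.039)[:2]-C;print(x.round(),s[4],np.hypot(*w).round(4),np.degrees(np.arctan2(w[1],w[0])).round(2))
r=red(c);print(r)
s=shot('side','s3')
o=np.zeros((480,800,3),np.uint8);o[:,:560]=cv2.resize(c['color'][:,:,::-1],(560,420)).__class__((480,560,3),np.uint8)*0 if 0 else 0
o[:420,:560]=cv2.resize(c['color'][:,:,::-1],(560,420));o[:216,560:]=cv2.resize(s['color'][160:250,280:380,::-1],(240,216),interpolation=2)
cv2.imwrite('pics/c12.png',o)
E
```

```text
[385.  93.] 338 0.0635 -21.76
[280. 154.] 285 0.0635 -142.26
[347. 155.] 291 0.0632 -82.18
((315.5, 65.0), (36.0, 15.0), 90.0)
```

View pics/c12.png

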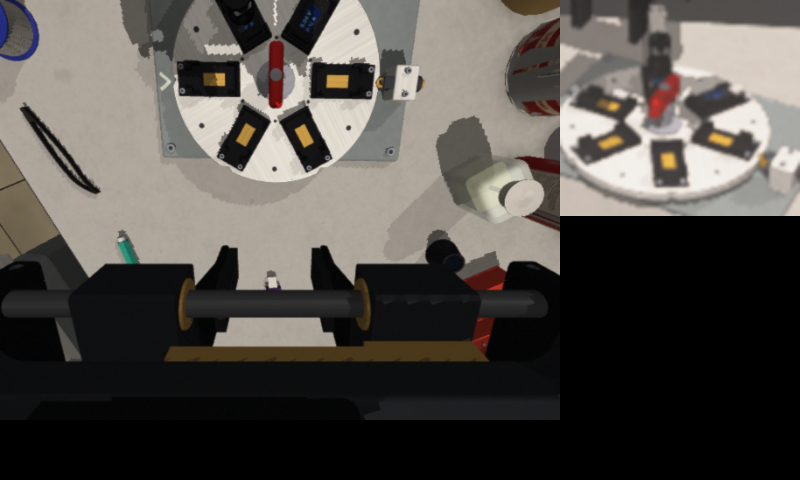

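The pads are at -21.8°, -82.2° and -142.3°, within 0.3° of the stations measured before, so the dial has clicked home. The new meter is under the barrel at (240,15), the checked one has ridden on at (312,20), and the gripper is clear.

```bash
python3 -c "
from rig import robot
print(robot.hand_in())"
```

```text
the job is handed in; nothing more can be done
None
```

The meter is seated in the load nest, plug outward. The dial is indexed one station clockwise and home, the checked meter rode along in its nest, and the job is handed in; no verdict came back.

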